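# Row of polishing bars in a retainer tray

### The job

Lay the three bars of polishing compound from the sloped bin flat in the aluminium tray, beside the bar that already lies against the tray's fence, all side by side across the tray in one row. Then slide the tray's black retainer, by its orange lug, towards the fence until the whole row is snug, pressing it firmly but not hard, and let go. Leave the bar already at the fence where it is, and do not disturb the other things on the bench.

Things in the scene. Friction and masses are not known exactly. Their poses are not given: they have to be found in the camera images.
- bin: fixed grey bin, yellow front lip, 110 x 270 mm, 70 mm high at the back; origin under its centre. Floor rises 28 degrees towards its +x (away from the robot) from x = -55, z = 18 mm. Three lanes, centres at y = -88, 0, +88 mm, low dividers (6 mm above the floor) 42 mm either side. One bar in each lane, length up the slope, lower end at the lip (14 mm), its z square to the slope.
- tray: fixed aluminium tray with a grey floor, 96 x 290 mm; origin on the bench under its middle; the row runs along its y. On 6 mm feet, floor top at z = 12 mm, fence face at y = -137, end wall at y = +141, side walls (12 mm above the floor) inside at x = -41 and +41 mm. Bars lie with their length along the tray's x (either way round), widths lined up along y.
- fence (a point): foot of the dark fence's face (fence 26 mm above the tray floor), middle of the tray's width, on the tray floor
- lug (a point): grip point of the orange lug on the black retainer, 72 mm above the bench: lug 30 (tray x) x 12 mm (tray y), its top 84 mm above the bench; grip it across the 12 mm. The retainer's pressing face lies 8 mm from this point towards the fence; its plate reaches 39 mm above the bench, the bars' tops 40 mm.
- retainer (a joint): travel of the retainer towards the fence (tray -y), m; 0 = fully open (pressing face 268 mm from the fence), 0.160 = end of travel; it stays where it is left (about 1.5 N of friction). With four bars snug it reads about 0.131 to 0.132.
- bar_1: bar of polishing compound, 34 wide (x) x 70 long (y) x 28 high (z) mm box, 100 g, one half in green paper, the other half off-white; origin at the centre of its underside (within 1 mm), z out of its top face; grip it across the 34 mm. Starts in a lane of the bin.
- bar_2: bar of polishing compound, 34 wide (x) x 70 long (y) x 28 high (z) mm box, 100 g, one half in green paper, the other half off-white; origin at the centre of its underside (within 1 mm), z out of its top face; grip it across the 34 mm. Starts in a lane of the bin.
- bar_3: bar of polishing compound, 34 wide (x) x 70 long (y) x 28 high (z) mm box, 100 g, one half in green paper, the other half off-white; origin at the centre of its underside (within 1 mm), z out of its top face; grip it across the 34 mm. Starts in a lane of the bin.
- bar_tray: bar of polishing compound, 34 wide (x) x 70 long (y) x 28 high (z) mm box, 100 g, one half in green paper, the other half off-white; origin at the centre of its underside (within 1 mm), z out of its top face; grip it across the 34 mm. Already lies in the tray against the fence.
- oil_vial: small oil vial, 24 mm across, 59 mm high, a bystander between bin and tray; origin under its centre
- loupe: black eye loupe, 37 mm across, 26 mm high, a bystander; origin under its centre
- screwdriver: screwdriver with an orange handle, 139 mm long, 21 mm thick, lying nearer the robot, a bystander; origin under its centre
- plug_gauge: steel plug gauge, 98 mm long, 25 mm thick, lying nearer the robot, a bystander; origin under its centre
- ring_tub: white tub of black rings, 45 mm across, 20 mm high, a bystander behind; origin under its centre
Mind the look-alikes: they are no part of the job. What is shaped like the bar_2 but red or yellow is not meant.

How it is judged:
By the outcome, as a careful person would: the job done as asked, in the order asked, and still so for the second after the job is handed in, with the robot touching nothing.
It also fails if it takes over 72 s, if anything falls off the work surface, if the arm or the gripper's body presses on something with over 40 N, if the wrist force passes 120 N, or if a joint passes its speed limit or range.

### The arm

A 6-joint arm with a two-finger parallel gripper is mounted at the origin on a cart in front of the work surface, level with it; the furniture and walls round the work are solid. World frame = base frame: x ahead of the robot, y to its left, z up, the work surface at z = 0. Lengths are in m, angles in rad, forces in N, time in s.
With the tool pointing down it reaches from about 0.325 to 1 m from the base axis. Payload 5.1 kg.
Tool frame: the origin (TCP) lies between the finger pads; the fingertips stand 19 mm ahead of it and the grasp point (between the pads) is the TCP; z points along the fingers, y is the direction in which the jaws open and shut (so a half turn about z gives the same grasp; the last joint's range is limited). The gripper opens to 85 mm and grips with 20 to 120 N. Pads are 22 mm wide; open, the fingers measure 114 mm over their backs; the gripper's body (76 mm by 85 mm) begins 54 mm behind the grasp point. The pads swing forward as they close: fully open they stand 13 mm farther back than shut.
Start: joints at [-0.083, 0.124, 1.65, -0, 1.367, -0.083], TCP at [0.65, -0, 0.25] pointing down, gripper open.
Joint ranges: [-2.61, 2.61], [-1.02, 2.33], [0.03, 2.71], [-1.35, 4.49], [0.32, 2.68], [-2.91, 2.91]. Speed limits (rad/s): [2.57, 2.57, 3.14, 3.14, 3.14, 3.14].

### API

Orientations are given as a unit quaternion [x, y, z, w].
In Python, from plant import * gives the robot as it stands. Calls block until the motion is done:
- move_pose(position, orientation): joint-space move of the TCP to a pose.
- move_straight(position, vel=0.15, ori=None): straight line of the TCP; ori=None keeps the orientation; vel is the mean speed in m/s.
- set_joints(angles): joint-space move.
- release() and grab(): open the fingers fully, or close them until they stop; the grip force is fixed at half the most.
- dwell(seconds).
- inverse_kinematics(position, orientation): joint angles nearest the present ones, or None.
- read_state(): the state.
- get_image(name): name is "scene" or "side" or "wrist"; returns a dict with "frame" (420x560x3 uint8, blue, green, red), "mtx" (3x3 intrinsics, pixels), "extrinsics" (4x4, takes a point from camera to world coordinates). Camera axes: x right, y down, z forward; pixel columns grow to the right and rows downward; lengths in m; the calibration is good to about 2 mm. A picture is of the moment at which its call begins. There is no depth.
A pose or a line that the arm cannot do raises PlanningError and nothing moves.
- close_job(): hands the job in, once; it reports no verdict.
The state is a dict: "clock": time; "joint_pos": joint angles; "joint_vel": joint speeds; "effort": joint torques, N m; "ee_pos": TCP position; "ee_rot": TCP orientation; "ft_force": force on the tool from outside, world axes, zero at the start; "ft_torque": the same for the moment, N m; "gripper_width": finger opening in m.
Only numpy, scipy, OpenCV 4.12 (cv2) and the standard library are available. Lean on these libraries where they do the work, as an engineer would, in place of code of your own. Each camera call takes 0.05 s, during which the arm holds its last target. There are 200 camera calls.

## Working session

There is one attempt and no reset: what is moved stays moved. The work goes in short steps, each a Python script; the robot and the scene stay as the last script left them, time stands still between calls to the robot, and variables do not carry over. Pictures are saved under pics/ and viewed, about 8 in all and at most 12, crops included, and the job is handed in when it is done.

```bash
ls && mkdir -p pics
python3 - <<'E'
from plant import *
import cv2,numpy as np
for n in ("scene","side","wrist"):
    d=get_image(n); cv2.imwrite(f"pics/{n}0.png",d["frame"])
    np.savez(f"pics/{n}0.npz",**d)
    print(n,np.round(d["mtx"],1).tolist(),np.round(d["extrinsics"],3).tolist())
s=read_state();print(s)
a=[cv2.imread(f"pics/{n}0.png") for n in ("scene","side")]
E
```

```text
pics
scene [[409.3, 0.0, 280.0], [0.0, 409.3, 210.0], [0.0, 0.0, 1.0]] [[-0.903, -0.294, 0.315, 0.147], [-0.43, 0.589, -0.684, 0.865], [0.016, -0.753, -0.658, 0.896], [0.0, 0.0, 0.0, 1.0]]
side [[467.4, 0.0, 277.3], [0.0, 467.4, 214.5], [0.0, 0.0, 1.0]] [[0.941, -0.13, 0.313, 0.165], [-0.339, -0.372, 0.864, -0.965], [0.004, -0.919, -0.394, 0.519], [0.0, 0.0, 0.0, 1.0]]
wrist [[305.1, 0.0, 278.6], [0.0, 305.1, 211.0], [0.0, 0.0, 1.0]] [[1.0, 0.002, -0.002, 0.649], [0.001, -0.951, -0.308, 0.079], [-0.003, 0.308, -0.951, 0.373], [0.0, 0.0, 0.0, 1.0]]
{'clock': 0.15, 'joint_pos': array([-8.25845602e-02,  1.24363868e-01,  1.65141363e+00, -7.02020519e-06,
        1.36751323e+00, -8.26085627e-02]), 'joint_vel': array([ 0.00088591, -0.00111343, -0.00627086, -0.00034811, -0.00212168,
       -0.00017883]), 'effort': array([ 3.58459238e-04, -4.24227583e+01, -3.66012383e+01, -4.16494640e-05,
        4.65309960e-03, -1.53378886e-05]), 'ee_pos': array([6.49531111e-01, 1.80099279e-05, 2.49298310e-01]), 'ee_rot': array([ 7.07097537e-01,  7.07115516e-01, -5.51404030e-04, -6.45622131e-04]), 'ft_force': array([-0.79917487,  0.27745658, -0.31596948]), 'ft_torque': array([ 0.01617052,  0.01687981, -0.04451926]), 'gripper_width': 0.08566387567859453}
```

View pics/scene0.png

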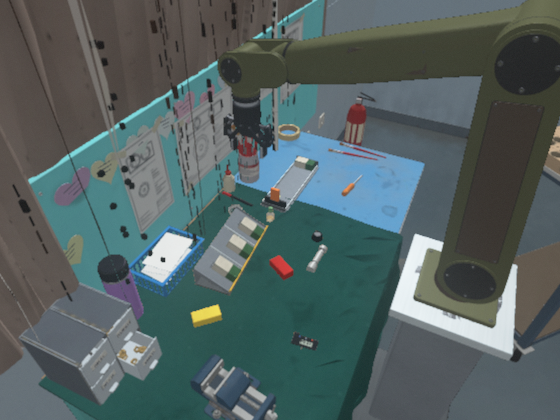

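View pics/side0.png

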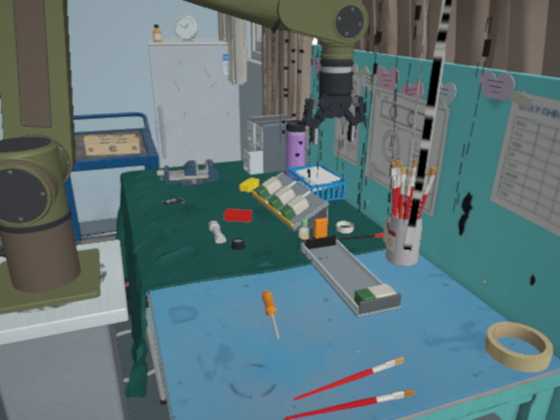

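The scene picture shows the bin at about (232,248) with three green and white bars. The tray is at about (292,182), with one bar at its far end (306,163) and the orange lug at (276,195). The red block (281,267) and the yellow block (206,316) are look-alikes lying loose on the bench. The side view agrees: bin at (288,200), tray from (320,243) to (376,297), lug at (320,228).

```bash
cat > h.py <<'E'
import numpy as np,cv2
from scipy.spatial.transform import Rotation as R
def ray(d,p):
    v=np.linalg.inv(d["mtx"])@[p[0],p[1],1.]; E=d["extrinsics"]
    return E[:3,3],E[:3,:3]@v
def plane(d,p,z):
    c,v=ray(d,p); return c+v*(z-c[2])/v[2]
def tri(obs):
    A=np.zeros((3,3));b=np.zeros(3)
    for d,p in obs:
        c,v=ray(d,p);v=v/np.linalg.norm(v);P=np.eye(3)-np.outer(v,v);A+=P;b+=P@c
    x=np.linalg.solve(A,b); return x
def proj(d,X):
    E=np.linalg.inv(d["extrinsics"]); q=d["mtx"]@(E[:3,:3]@np.asarray(X)+E[:3,3]); return q[:2]/q[2]
def comps(mask,amin=15):
    n,l,s,c=cv2.connectedComponentsWithStats(mask.astype(np.uint8))
    return [(s[i][4],np.round(c[i],1),s[i][:4].tolist(),l==i) for i in range(1,n) if s[i][4]>=amin]
def down(a):  # tool down, jaw (tool y) axis at angle a from world x ; a=0 -> jaws along +x
    return (R.from_euler('z',a)*R.from_quat([2**-.5,2**-.5,0,0])).as_quat()
E
python3 - <<'E'
from h import *
S=np.load("pics/scene0.npz");D=np.load("pics/side0.npz")
for n,a,b,z in (("bin",(232,248),(288,200),.05),("lug",(276,195),(320,228),.072),("bartray",(306,163),(376,297),.04)):
    print(n,plane(S,a,z).round(3),plane(D,b,z).round(3),tri([(S,a),(D,b)]).round(3))
for n,a in (("vial",(270,215)),("red",(281,267)),("yellow",(206,316)),("loupe",(317,237)),("gauge",(317,258)),("cup",(249,175)),("bottle",(229,182)),("tape",(289,132))): print(n,plane(S,a,.02).round(3))
E
```

```text
bin [0.603 0.193 0.05 ] [0.6  0.15 0.05] [0.612 0.182 0.036]
lug [ 0.584 -0.052  0.072] [ 0.586 -0.089  0.072] [ 0.594 -0.068  0.06 ]
bartray [ 0.584 -0.305  0.04 ] [ 0.587 -0.338  0.04 ] [ 0.594 -0.324  0.028]
vial [ 0.585 -0.01   0.02 ]
red [0.459 0.172 0.02 ]
yellow [0.559 0.4   0.02 ]
loupe [0.412 0.016 0.02 ]
gauge [0.381 0.096 0.02 ]
cup [ 0.749 -0.169  0.02 ]
bottle [ 0.791 -0.101  0.02 ]
tape [ 0.745 -0.509  0.02 ]
```

Run:
```python
from plant import *
from h import *
for n,p in (("b",[0.59,0.2,0.27]),("t",[0.59,-0.18,0.27])):
    move_pose(p,down(0)); dwell(.2)
    d=get_image("wrist"); np.savez(f"pics/w{n}.npz",**d); globals()[n]=d["frame"]; cv2.imwrite(f"pics/w{n}.png",d["frame"])
print(read_state()["clock"],read_state()["ee_pos"])
```

```text
2.9167 [ 0.59027174 -0.17905783  0.27001078]
```

View pics/wb.png

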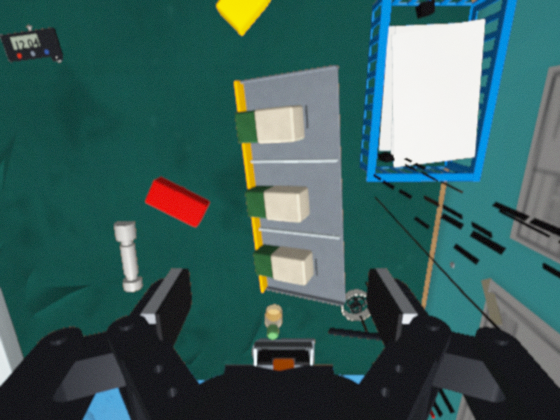

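View pics/wt.png

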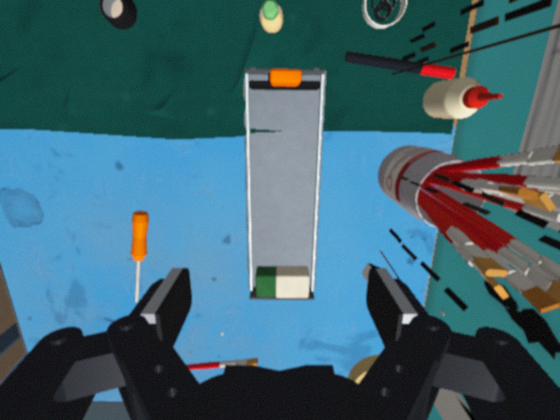

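The bin view shows the bars with green lower ends at (278,124), (280,203) and (287,265). Back rim corners are about (338,67) and (345,305). The red (178,203) and yellow (243,10) blocks lie outside the bin. The tray view shows the lug at (286,78), the tray bar at (282,282), walls along x≈248 and x≈320, and the vial at (270,17).

The candidates for bars are the three green and white ones in the bin lanes. The red and yellow blocks are excluded by colour and place. I'll measure now and confirm in an enlarged crop.

```bash
cat > meas.py <<'E'
from h import *
T=np.load("pics/wt.npz");B=np.load("pics/wb.npz")
# ---- tray
hs=cv2.cvtColor(T["frame"],cv2.COLOR_BGR2HSV);H,Sa,V=[hs[...,i].astype(int) for i in range(3)]
m=(H>5)&(H<18)&(Sa>180)&(V>120); m[:60]=0;m[100:]=0
lug=max(comps(m),key=lambda c:c[0]);print("lug px",lug[:3])
lugp=plane(T,(lug[2][0]+lug[2][2]/2,lug[1][1]),.084);print("lug",lugp.round(4))
f=T["frame"].astype(int);g=f.sum(2)
L=[];Rr=[]
for r in range(100,262,4):
    a=240+np.argmax(g[r,240:262]);b=308+np.argmax(g[r,308:335])
    L.append(plane(T,(a,r),.024));Rr.append(plane(T,(b,r),.024))
def line(P):
    v=cv2.fitLine(np.array(P)[:,:2].astype(np.float32),cv2.DIST_HUBER,0,.001,.001).ravel()
    return v
l,r_=line(L),line(Rr)
for v in(l,r_): print("wall dir deg",np.degrees(np.arctan2(v[1],v[0])), "x at y=-.2", v[2]+(-.2-v[3])*v[0]/v[1])
ww=(Sa<70)&(V>140);gg=(H>40)&(H<85)&(Sa>60)&(V<140)
bt=np.zeros_like(m);bt[262:300,250:315]=(ww|gg)[262:300,250:315]
ys,xs=np.nonzero(ww[240:320,280:308]);print("bartray white rows",ys.min()+240,ys.max()+240)
print("bar far edge?",[plane(T,(290,y),.04).round(4) for y in(262,266,297)])
print("vial",plane(T,(268,8),.055).round(3))
# ---- bin
for p in((338,67),(345,305)): print("binback",plane(B,p,.07).round(4))
hs=cv2.cvtColor(B["frame"],cv2.COLOR_BGR2HSV);H,Sa,V=[hs[...,i].astype(int) for i in range(3)]
w=(Sa<70)&(V>150)&(H<40);w[:90]=0;w[292:]=0;w[:,:240]=0;w[:,325:]=0
for c in comps(w,200): print("white",c[:3])
gr=(H>40)&(H<80)&(Sa>100)&(V>35);gr[:90]=0;gr[292:]=0;gr[:,:236]=0;gr[:,300:]=0
for c in comps(gr,60): print("green",c[:3])
y=(H>20)&(H<32)&(Sa>200)&(V>150);y[:60]=0;c=max(comps(y),key=lambda c:c[0]);yy,xx=np.nonzero(c[3])
print("lip",c[:3],[ (xx[yy==k].min(),k) for k in (yy.min()+1,yy.max()-1)])
E
python3 meas.py
python3 - <<'E'
import cv2
b=cv2.imread("pics/wb.png")[55:315,225:360];t=cv2.imread("pics/wt.png")[55:315,225:345]
import numpy as np
cv2.imwrite("pics/crop1.png",cv2.resize(np.hstack([b,t]),None,fx=2.3,fy=2.3,interpolation=cv2.INTER_CUBIC))
E
```

```text
lug px (np.int32(530), array([284.9,  77.5]), [270, 69, 32, 18])
lug [ 0.5965 -0.0689  0.084 ]
wall dir deg 89.671646 x at y=-.2 0.5527904
wall dir deg 89.742355 x at y=-.2 0.63781023
bartray white rows 240 299
bar far edge? [array([ 0.6049, -0.2836,  0.04  ]), array([ 0.605 , -0.2893,  0.04  ]), array([ 0.6057, -0.3358,  0.04  ])]
vial [ 0.579 -0.005  0.055]
binback [0.6476 0.319  0.07  ]
binback [0.6722 0.0503 0.07  ]
white (np.int32(1652), array([279.5, 124.7]), [255, 106, 50, 38])
white (np.int32(1277), array([286.8, 205.8]), [264, 189, 46, 34])
white (np.int32(1033), array([292.5, 269.2]), [271, 253, 43, 33])
green (np.int32(538), array([245.3, 127. ]), [236, 112, 20, 33])
green (np.int32(494), array([254.9, 201.8]), [244, 187, 23, 30])
green (np.int32(463), array([262.8, 260.5]), [252, 246, 24, 31])
lip (np.int32(344), array([248. , 164.9]), [242, 143, 13, 46]) [(np.int64(242), np.int64(144)), (np.int64(248), np.int64(187))]
```

View pics/crop1.png

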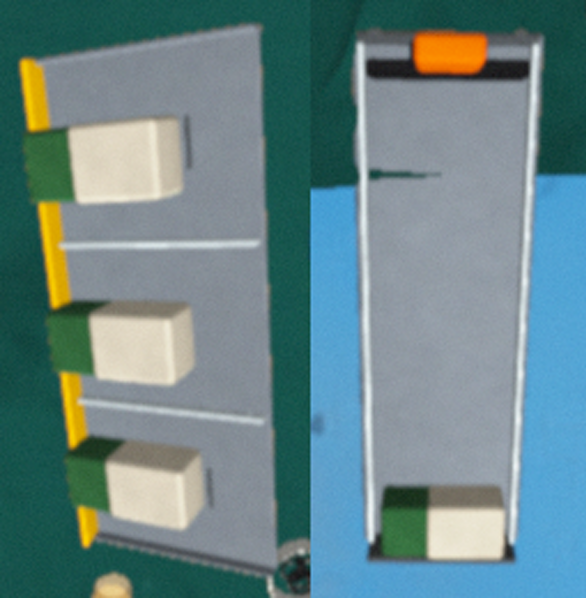

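The crop confirms the three green and white bars at the lip, one per lane, and the tray bar against the dark fence. I need one row profile to fix the fence position. After that I can move.

Run:
```python
from h import *
T=np.load("pics/wt.npz");B=np.load("pics/wb.npz")
g=T["frame"].sum(2)//3
print("bar col295",[(r,int(g[r,295]) ) for r in range(258,304,1)])
print("lug R,G col286",[(r,int(T["frame"][r,286,2]),int(T["frame"][r,286,1])) for r in range(62,94)])
for r,z in((265,.012),(273,.04),(297,.04)): print(r,z,plane(T,(295,r),z).round(4))
# predicted tops of the bars from bin pose
yaw=np.radians(5.23);Rb=R.from_euler('z',yaw).as_matrix();o=np.array([.6051,.1796,0]);s=np.radians(28)
u=np.array([np.cos(s),0,np.sin(s)]);n=np.array([-np.sin(s),0,np.cos(s)])
for y in(.088,0,-.088):
    base=np.array([-.055,y,.018])
    q=lambda a,b:proj(B,o+Rb@(base+u*a+n*.028+np.array([0,b,0]))).round(1).tolist()
    print(y,"lowL",q(0,.017),"lowR",q(0,-.017),"hiL",q(.07,.017),"hiR",q(.07,-.017))
    print("  world under",(o+Rb@(base+u*.035)).round(4))
```

```text
bar col295 [(258, 158), (259, 156), (260, 156), (261, 159), (262, 161), (263, 159), (264, 160), (265, 141), (266, 123), (267, 111), (268, 106), (269, 109), (270, 112), (271, 108), (272, 108), (273, 109), (274, 118), (275, 140), (276, 177), (277, 210), (278, 224), (279, 225), (280, 224), (281, 225), (282, 223), (283, 226), (284, 223), (285, 221), (286, 224), (287, 223), (288, 225), (289, 224), (290, 224), (291, 224), (292, 224), (293, 222), (294, 222), (295, 223), (296, 216), (297, 191), (298, 147), (299, 126), (300, 137), (301, 156), (302, 151), (303, 150)]
lug R,G col286 [(62, 12, 72), (63, 21, 74), (64, 12, 67), (65, 18, 71), (66, 23, 71), (67, 59, 75), (68, 114, 78), (69, 158, 83), (70, 200, 93), (71, 231, 105), (72, 243, 120), (73, 246, 129), (74, 247, 131), (75, 248, 132), (76, 248, 130), (77, 249, 135), (78, 250, 134), (79, 251, 139), (80, 252, 139), (81, 251, 136), (82, 248, 125), (83, 242, 116), (84, 239, 112), (85, 231, 102), (86, 180, 74), (87, 92, 43), (88, 43, 38), (89, 70, 76), (90, 112, 117), (91, 133, 140), (92, 138, 148), (93, 141, 149)]
265 0.012 [ 0.6132 -0.3027  0.012 ]
273 0.04 [ 0.6117 -0.2995  0.04  ]
297 0.04 [ 0.6124 -0.3357  0.04  ]
0.088 lowL [221.5, 111.8] lowR [226.0, 143.4] hiL [277.7, 105.7] hiR [280.8, 140.9]
  world under [0.5731 0.265  0.0344]
0 lowL [232.6, 189.7] lowR [236.5, 216.8] hiL [285.3, 192.0] hiR [287.9, 221.7]
  world under [0.5811 0.1774 0.0344]
-0.088 lowL [242.2, 256.8] lowR [245.6, 280.3] hiL [291.7, 265.2] hiR [294.0, 290.5]
  world under [0.5891 0.0898 0.0344]
```

Run:
```python
from h import *
B=np.load("pics/wb.npz")
yaw=np.radians(5.23);Rb=R.from_euler('z',yaw).as_matrix();o=np.array([.6051,.1796,0]);s=np.radians(28)
P=lambda x,y,z:proj(B,o+Rb@np.array([x,y,z])).round(1).tolist()
for x,z in((-.055,.018),(-.055,.032),(-.055,0),(.055,.07),(.055,.0765)): print(x,z,P(x,.135,z),P(x,-.135,z))
for y in(.042,-.042): print("div",y,P(-.05,y,.0265),P(.05,y,.0745-.0))
f=B["frame"]
for r in (160,235):print(r,[(c,*map(int,f[r,c])) for c in range(238,266,2)],[(c,int(f[r,c].sum()//3)) for c in range(330,350,2)])
# cast corners of each bar's top: 3D with unknown shift a along slope: intersect with top plane
n=Rb@np.array([-np.sin(s),0,np.cos(s)]);u=Rb@np.array([np.cos(s),0,np.sin(s)]);v=Rb@np.array([0,1,0])
p0=o+Rb@np.array([-.055,0,.018])+n*.028
k=lambda x,y:(225+x/2.3,55+y/2.3)
obs={"1":[k(26,136),k(36,202),k(155,120),k(150,203)],"2":[k(48,312),k(55,373),k(176,304),k(160,384)],"3":[k(66,448),k(75,505),k(185,447),k(180,525)]}
for b,q in obs.items():
    out=[]
    for p in q:
        c,d=ray(B,p);X=c+d*((p0-c)@n)/(d@n);w=X-p0;out.append((round(w@u*1e3,1),round(w@v*1e3,1)))
    print(b,out)
```

```text
-0.055 0.018 [232.9, 83.1] [259.3, 289.0]
-0.055 0.032 [231.1, 82.0] [258.7, 294.6]
-0.055 0 [235.1, 84.5] [260.1, 282.2]
0.055 0.07 [338.0, 67.0] [345.0, 305.1]
0.055 0.0765 [339.2, 66.0] [346.1, 308.3]
div 0.042 [246.6, 165.1] [336.8, 163.9]
div -0.042 [254.7, 229.7] [339.3, 237.8]
160 [(238, 68, 77, 19), (240, 69, 74, 21), (242, 71, 82, 45), (244, 12, 173, 224), (246, 0, 193, 238), (248, 0, 170, 222), (250, 71, 168, 209), (252, 151, 172, 177), (254, 170, 169, 160), (256, 171, 169, 162), (258, 173, 169, 160), (260, 178, 173, 164), (262, 177, 174, 165), (264, 178, 175, 167)] [(330, 202), (332, 202), (334, 205), (336, 196), (338, 159), (340, 122), (342, 64), (344, 63), (346, 58), (348, 57)]
235 [(238, 72, 83, 18), (240, 75, 84, 25), (242, 76, 83, 23), (244, 78, 85, 25), (246, 73, 82, 21), (248, 77, 86, 23), (250, 74, 82, 24), (252, 70, 90, 71), (254, 9, 188, 236), (256, 0, 190, 237), (258, 0, 167, 220), (260, 10, 165, 213), (262, 123, 144, 154), (264, 152, 143, 132)] [(330, 147), (332, 148), (334, 145), (336, 134), (338, 138), (340, 143), (342, 134), (344, 68), (346, 62), (348, 61)]
1 [(np.float64(19.2), np.float64(101.1)), (np.float64(20.1), np.float64(70.9)), (np.float64(85.9), np.float64(102.3)), (np.float64(80.5), np.float64(68.2))]
2 [(np.float64(18.8), np.float64(16.6)), (np.float64(18.3), np.float64(-16.0)), (np.float64(89.5), np.float64(23.0)), (np.float64(78.2), np.float64(-16.6))]
3 [(np.float64(19.1), np.float64(-58.5)), (np.float64(20.2), np.float64(-92.8)), (np.float64(88.9), np.float64(-48.1)), (np.float64(83.1), np.float64(-92.4))]
```

Run:
```python
from h import *
T=np.load("pics/wt.npz")
for t in(.019,.012,.006,0): print(t,[proj(T,[.5903+sx*.0428,-.179+dx,.27-t]).round(0).tolist() for sx in(-1,1) for dx in(.011,-.011)])
g=T["frame"].sum(2)//3
cv2.imwrite("pics/tips.png",cv2.resize(T["frame"][240:400,90:470],None,fx=2,fy=2,interpolation=cv2.INTER_CUBIC))
```

```text
0.019 [[196.0, 251.0], [199.0, 289.0], [362.0, 252.0], [359.0, 289.0]]
0.012 [[192.0, 258.0], [196.0, 296.0], [366.0, 258.0], [362.0, 297.0]]
0.006 [[189.0, 263.0], [193.0, 303.0], [369.0, 264.0], [365.0, 304.0]]
0 [[185.0, 269.0], [189.0, 311.0], [373.0, 270.0], [369.0, 311.0]]
```

View pics/tips.png

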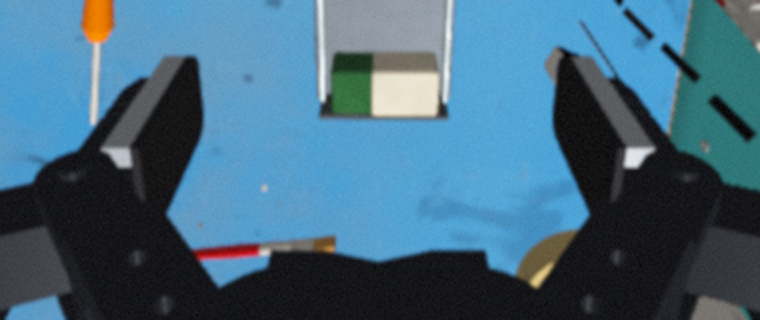

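The finger tips, near corners at about (188,270) and (372,268), show that they stand only 0–5 mm ahead of the TCP when open. Gripping 20 mm above the floor is therefore safe. Next is the first bar, the +y lane, which has the most clearance.

```bash
cat > act.py <<'E'
from plant import *
from h import *
yaw=np.radians(5.23);Rb=R.from_euler('z',yaw).as_matrix();ob=np.array([.6051,.1796,0]);s=np.radians(28)
U=np.array([np.cos(s),0,np.sin(s)]);N=np.array([-np.sin(s),0,np.cos(s)])
nW=Rb@N; GR=.020
zt=-N;yt=np.array([0,1.,0]);qB=R.from_matrix(Rb@np.column_stack([np.cross(yt,zt),yt,zt])).as_quat()
ty=-np.radians(.3);FY=-.339
qT=down(np.pi/2+ty)
def T(d,z): # tray centreline point at distance d from fence
    y=FY+d; return [.5953+.005*(y+.2),y,z]
def st(m):
    q=read_state();print(m,"t",round(q["clock"],2),"p",q["ee_pos"].round(4),"F",q["ft_force"].round(1),"w",round(q["gripper_width"],4));return q
def pick(y):
    g=ob+Rb@(np.array([-.055,y,.018])+U*.053+N*GR)
    move_pose(g+nW*.11,qB); move_straight(g+nW*.03,.2); move_straight(g,.08); st("down")
    grab(); st("grab"); move_straight(g+nW*.015,.08); move_straight(g+nW*.12,.25); return st("lift")
ZT=.012+GR+.0015
def over(d): move_pose(T(d,.17),qT)
def lower(d): move_straight(T(d,ZT+.03),.25); move_straight(T(d,ZT),.06); st("lowered")
def let(d): release(); st("let"); move_straight(T(d,.17),.25)
E
python3 - <<'E'
from act import *
for y in(.086,0,-.077):
    g=ob+Rb@(np.array([-.055,y,.018])+U*.053+N*GR); print(g.round(3),inverse_kinematics(g,qB).round(2))
print(inverse_kinematics(T(98,ZT) if 0 else T(.098,ZT),qT).round(2))
if pick(.086)["gripper_width"]>.02:
    d=get_image("wrist");cv2.imwrite("pics/p1.png",d["frame"])
E
```

```text
[0.58  0.264 0.061] [ 0.4   0.1   2.08 -0.3   0.51 -1.04]
[0.588 0.178 0.061] [ 0.23  0.04  2.15 -0.15  0.48 -1.31]
[0.595 0.101 0.061] [ 0.08  0.01  2.18  0.01  0.47 -1.6 ]
[-0.47  0.32  1.81 -0.    1.01 -2.03]
down t 5.67 p [0.5799 0.2638 0.061 ] F [0.5 0.5 0.1] w 0.0854
grab t 6.2 p [0.5799 0.2638 0.0613] F [-4.7 -0.3  4.9] w 0.033
lift t 7.1 p [0.5233 0.2583 0.1656] F [-0.4  0.2 -2.4] w 0.0328
```

View pics/p1.png

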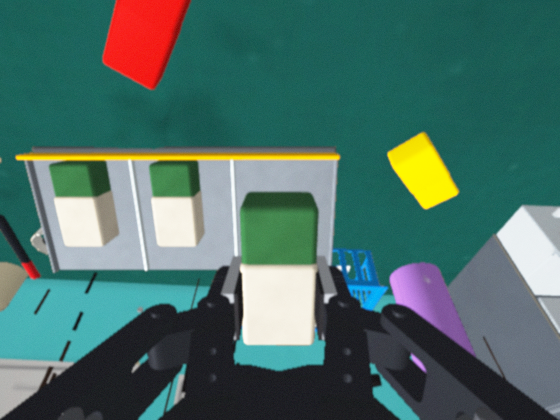

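The bar is held squarely, with its top about x 243–318, rows 208–345. The other two bars are undisturbed. Tray side clearance is 6 mm, so I'll check where along the bar it is held before placing.

```bash
cat >> act.py <<'E'
Tw=np.load("pics/wt.npz")
def held(frame,tag=""):
    # rays in tool frame; camera-in-tool from the wt shot
    M=np.eye(4);M[:3,:3]=R.from_quat(down(0)).as_matrix();M[:3,3]=[.5903,-.179,.27]
    C={"mtx":Tw["mtx"],"extrinsics":np.linalg.inv(M)@Tw["extrinsics"]}
    prof=frame[150:400,262:298].astype(int).mean(1)
    g=prof.sum(1); e=np.abs(np.convolve(g,[1,1,0,-1,-1],'same'))
    rows=[i+150 for i in range(4,len(e)-4) if e[i]>40 and e[i]==e[i-4:i+5].max()]
    for r in rows: print(tag,"row",r,"tool x,mm on top plane",(plane(C,(280,r),-.008)[0]*1e3).round(1),int(e[r-150]))
E
python3 - <<'E'
from act import *
held(cv2.imread("pics/p1.png"))
E
```

```text
row 156 tool x,mm on top plane 63.6 283
 row 191 tool x,mm on top plane 50.0 608
 row 209 tool x,mm on top plane 42.6 101
 row 265 tool x,mm on top plane 17.7 537
 row 344 tool x,mm on top plane -23.3 471
 row 369 tool x,mm on top plane -38.0 428
```

I gripped this bar about 10 mm uphill of its centre. I'll shift the placing by that much and grip the next bars at u = 43 mm.

```bash
sed -i 's/U\*\.053/U*.043/; s/def T(d,z):.*/XO=0.0\ndef T(d,z):/; s/return \[\.5953+/return [.5953+XO+/' act.py
python3 - <<'E'
import act
from act import *
act.XO=.0095
over(.098); lower(.098); let(.098)
act.XO=0
pick(.004); dwell(.1)
d=get_image("wrist");cv2.imwrite("pics/p2.png",d["frame"]);held(d["frame"])
E
```

```text
lowered t 10.21 p [ 0.6052 -0.2414  0.0378] F [-11.4   5.4  22.1] w 0.033
let t 10.78 p [ 0.6044 -0.2409  0.0331] F [-0.   0.9  0.3] w 0.0852
down t 14.12 p [0.5786 0.1813 0.0564] F [-0.2  0.   0.1] w 0.0859
grab t 14.65 p [0.5785 0.1812 0.0565] F [-4.9 -1.6  5.6] w 0.0325
lift t 15.55 p [0.522  0.1759 0.1608] F [-0.7 -0.3 -0.8] w 0.0329
 row 162 tool x,mm on top plane 61.3 192
 row 170 tool x,mm on top plane 58.2 300
 row 209 tool x,mm on top plane 42.6 600
 row 229 tool x,mm on top plane 34.0 103
 row 283 tool x,mm on top plane 9.0 544
 row 360 tool x,mm on top plane -32.6 490
 row 369 tool x,mm on top plane -38.0 411
```

Bar 2 is centred to within 1 mm. The first lowering met the floor 4–5 mm early, at 22 N, so the bars hang about 25 mm below the TCP and I'll correct the height. I'll check the first bar in the tray on the way.

```bash
sed -i 's/^ZT=.*/ZT=.012+.025+.001/' act.py
python3 - <<'E'
from act import *
move_pose(T(.23,.24),qT); dwell(.15)
d=get_image("wrist");np.savez("pics/p3.npz",**d);cv2.imwrite("pics/p3.png",d["frame"]);st("")
E
```

```text
t 17.07 p [ 0.5954 -0.1076  0.2395] F [-0.5  0.3 -1.1] w 0.033
```

View pics/p3.png

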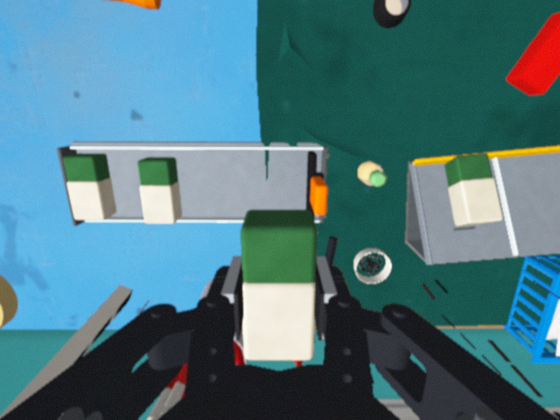

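Bar A lies in the tray at (159,190), clear of the tray bar at (89,187). Its far end (row 223) is near the far side wall, so I'll compute the clearance.

Run:
```python
from h import *
D=np.load("pics/p3.npz");g=D["frame"].sum(2)//3
def edges(v,o,th=25):
    e=np.abs(np.convolve(v.astype(float),[1,1,0,-1,-1],'same'))/2
    return [(i+o,int(e[i])) for i in range(3,len(e)-3) if e[i]>th and e[i]==e[i-3:i+4].max()]
print("A col160",edges(g[140:235,155:166].mean(1),140)); print("bt col 89",edges(g[140:235,85:94].mean(1),140))
print("free col 215",edges(g[140:235,205:225].mean(1),140)); print("row 205",edges(g[200:209,55:250].mean(0),55,15))
for n,p,z in(("A lo",(157,158),.04),("A hi",(162,222),.04),("wall near in",(215,150),.024),("wall far in",(215,219),.024),("btlo",(86,154),.04),("bthi",(92,219),.04)): print(n,plane(D,p,z).round(4))
```

```text
A col160 [(146, 68), (150, 58), (157, 108), (185, 119), (223, 53)]
bt col 89 [(146, 63), (153, 113), (181, 116), (222, 61)]
free col 215 [(146, 64), (150, 56), (219, 87)]
row 205 [(71, 91), (101, 87), (115, 53), (141, 59), (172, 93), (181, 48)]
A lo [ 0.5614 -0.2351  0.04  ]
A hi [ 0.6331 -0.2384  0.04  ]
wall near in [ 0.555  -0.1768  0.024 ]
wall far in [ 0.6353 -0.182   0.024 ]
btlo [ 0.5571 -0.3091  0.04  ]
bthi [ 0.6294 -0.3166  0.04  ]
```

Bar A spans x .561–.633 between walls at about .555 and .637, so it lies flat and is centred. The gap to the tray bar is about 44 mm, as planned. Now I place B, nudging A closer with B's finger, and fetch C.

Run:
```python
from act import *
over(.158); lower(.158)
move_straight(T(.107,ZT),.06); st("pushed"); move_straight(T(.139,ZT),.12)
move_straight(T(.139,ZT-.001),.05); st("back"); let(.139)
pick(-.077); dwell(.1)
d=get_image("wrist");cv2.imwrite("pics/p4.png",d["frame"]);held(d["frame"])
move_pose(T(.25,.24),qT); dwell(.15)
d=get_image("wrist");np.savez("pics/p5.npz",**d);cv2.imwrite("pics/p5.png",d["frame"]);st("")
```

```text
lowered t 18.76 p [ 0.5954 -0.181   0.0383] F [-2.4  1.7  4.5] w 0.0326
pushed t 19.76 p [ 0.5954 -0.2334  0.0383] F [0.  0.1 4.4] w 0.0326
back t 20.43 p [ 0.5955 -0.1988  0.0383] F [-3.   3.7 11.3] w 0.0329
let t 20.99 p [ 0.5951 -0.2     0.0367] F [-0.8 -1.  -0.2] w 0.0853
down t 23.91 p [0.5861 0.1005 0.0566] F [-0.8  0.2 -0.7] w 0.0848
grab t 24.44 p [0.5859 0.1005 0.0565] F [-5.7 -0.8  4.5] w 0.0331
lift t 25.34 p [0.5293 0.0954 0.1609] F [-0.7  0.1 -2.4] w 0.0324
 row 162 tool x,mm on top plane 61.3 167
 row 170 tool x,mm on top plane 58.2 289
 row 209 tool x,mm on top plane 42.6 601
 row 229 tool x,mm on top plane 34.0 105
 row 283 tool x,mm on top plane 9.0 551
 row 360 tool x,mm on top plane -32.6 478
 row 369 tool x,mm on top plane -38.0 444
 t 26.54 p [ 0.5949 -0.0874  0.2389] F [-0.2  0.1 -1.1] w 0.0328
```

View pics/p5.png

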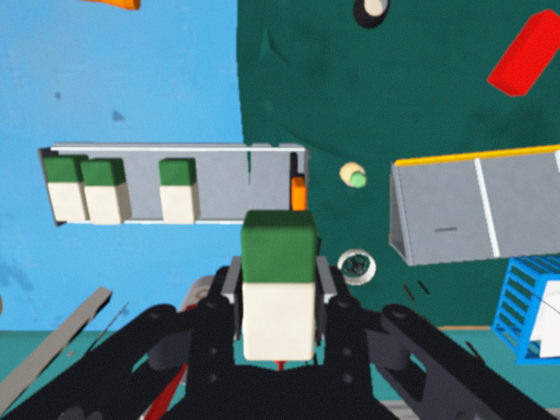

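A now sits close to the tray bar, at (104,190) and (68,188). B is square at (178,190), and the bin is empty. C is held centred. Next I place C the same way and look at the lug and row.

```bash
sed -i 's/^ZT=.*/ZT=.039/' act.py
python3 - <<'E'
from act import *
over(.196); lower(.196)
move_straight(T(.133,ZT),.06); st("pushed"); move_straight(T(.180,ZT),.12)
move_straight(T(.180,ZT-.0015),.05); st("back"); let(.180)
move_pose(T(.24,.26),qT); dwell(.15)
d=get_image("wrist");np.savez("pics/p6.npz",**d);cv2.imwrite("pics/p6.png",d["frame"]);st("")
hs=cv2.cvtColor(d["frame"],cv2.COLOR_BGR2HSV)
m=(hs[...,0]>5)&(hs[...,0]<18)&(hs[...,1]>180)&(hs[...,2]>120)
for c in comps(m,60): print(c[:3],plane(d,c[1],.084).round(4))
E
```

```text
lowered t 28.18 p [ 0.5953 -0.1429  0.0384] F [-0.3 -0.4 -1.5] w 0.0328
pushed t 29.38 p [ 0.5954 -0.2044  0.0391] F [0.1 6.5 0.1] w 0.033
back t 30.18 p [ 0.5961 -0.1597  0.0384] F [-1.4  1.4  4.3] w 0.033
let t 30.74 p [ 0.5954 -0.159   0.0374] F [0.  0.6 1. ] w 0.0855
 t 32.13 p [ 0.5947 -0.0993  0.2569] F [-1.1  0.3 -0.5] w 0.0856
(np.int32(490), array([131.3,   6.2]), [91, 0, 67, 16]) [ 0.4288 -0.2217  0.084 ]
(np.int32(370), array([308.3, 191.7]), [301, 175, 16, 36]) [ 0.5901 -0.0688  0.084 ]
```

View pics/p6.png

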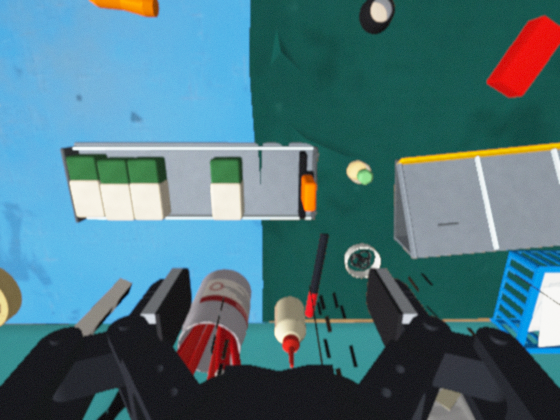

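All four bars lie flat and square: three nearly touching (cols 69–164) and C at (227,189). The lug is at about (309,192), y ≈ −0.068. Next I grip the lug and slide, stepping slowly at the end with force feedback.

Run:
```python
from act import *
L=lambda y,z:[.5953+.005*(y+.2),y,z]
y0=-.0678
move_pose(L(y0,.14),qT); move_straight(L(y0,.074),.1); st("at lug"); grab(); q=st("grip")
if q["gripper_width"]<.006: raise SystemExit("missed")
move_straight(L(-.172,.074),.08); q=st("slid")
F0=q["ft_force"][1]; y=-.172
for i in range(60):
    y-=.001 if y>-.185 else .0005
    move_straight(L(y,.074),.02); q=read_state(); f=q["ft_force"][1]
    if i%4==0 or f>6: print(round(y,4),q["ee_pos"][1].round(4),q["ft_force"].round(1),round(q["clock"],1))
    if f>11 or y<-.208 or q["clock"]>58: break
dwell(.3); st("end")
```

```text
at lug t 33.51 p [ 0.5965 -0.0679  0.0746] F [ 0.3 -0.3  0.4] w 0.0857
grip t 34.17 p [ 0.596  -0.0678  0.0743] F [-0.9  0.3  2.1] w 0.0113
slid t 35.62 p [ 0.5953 -0.1737  0.0742] F [-1.8 -1.2  5.2] w 0.0108
-0.173 -0.1739 [-2.9 -0.6  6.2] 35.9
-0.177 -0.1773 [-3.3  1.7  5.2] 36.9
-0.181 -0.1813 [-2.8  0.5  5.8] 37.9
-0.185 -0.1853 [-2.9  1.8  6.2] 38.9
-0.187 -0.1872 [-4.   2.2  6.7] 39.9
-0.189 -0.1892 [-2.4  2.2  5.9] 40.9
-0.191 -0.1912 [-3.   2.1  5. ] 41.9
-0.193 -0.1928 [-3.   3.6  7.3] 42.9
-0.194 -0.1929 [-3.2  7.1  8. ] 43.4
-0.1945 -0.1929 [-3.2  7.6  9. ] 43.6
-0.195 -0.193 [-3.5  9.5  8.9] 43.9
-0.1955 -0.193 [-3.4 11.8  9. ] 44.1
end t 44.42 p [ 0.5952 -0.193   0.0743] F [-3.6 12.2  8.6] w 0.0114
```

Contact came at y = −0.193 and the row took 12 N. I'll ease to a light push so the release cannot jerk, let go, and check.

Run:
```python
from act import *
L=lambda y,z:[.5953+.005*(y+.2),y,z]
move_straight(L(-.1938,.074),.02); st("eased"); release(); st("open")
move_straight(L(-.1935,.16),.15); move_pose(L(-.15,.27),qT); dwell(.2)
d=get_image("wrist");f=d["frame"];np.savez("pics/p7.npz",**d);st("")
s=get_image("side")["frame"]
o=cv2.resize(f[100:260,40:420],None,fx=2,fy=2,interpolation=cv2.INTER_CUBIC)
o2=cv2.resize(s[190:320,200:453],(760,390),interpolation=cv2.INTER_CUBIC)[:270]
cv2.imwrite("pics/p7.png",np.vstack([o,o2]))
```

```text
eased t 44.67 p [ 0.5952 -0.1929  0.0743] F [-3.1  5.7  7.5] w 0.011
open t 45.38 p [ 0.5954 -0.1938  0.074 ] F [-0.1  0.4  0.9] w 0.0855
 t 46.9 p [ 0.5947 -0.1501  0.2674] F [-0.2  0.8  0.5] w 0.0856
```

View pics/p7.png

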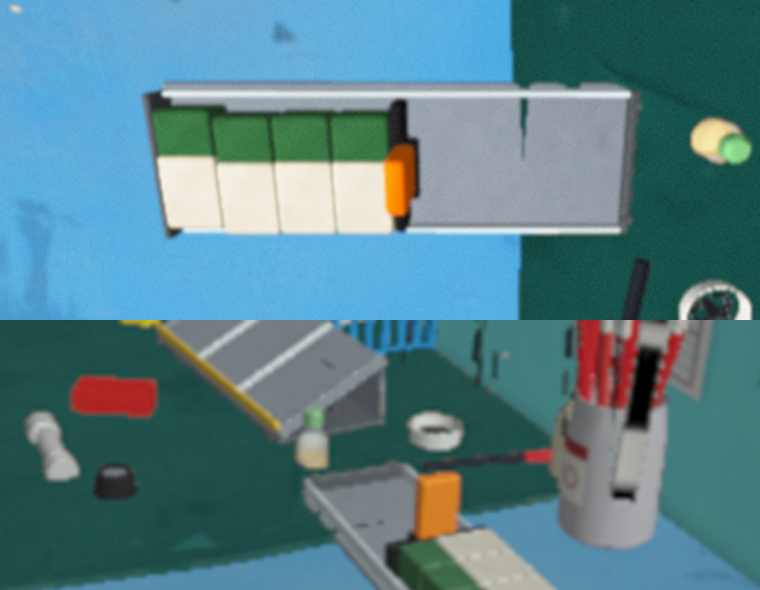

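The four bars lie flat in one tight row, cols 155–390 in the crop, with the retainer against the last one. The vial, loupe, gauge and tub stand as before and the gripper is clear, so I'm handing in.

```bash
python3 -c "
from plant import *
close_job(); print(read_state()['clock'])"
```

```text
the job is handed in; nothing more can be done
the job is handed in; nothing more can be done
```

The job is done and handed in at about 47 s on the robot's clock; the hand-in gives no verdict. The three bars from the bin lie flat in the tray beside the bar at the fence. I slid the retainer up by its lug until the row took about 12 N, eased off to about 6 N, and let go.

**Last checks**
- **Row:** the final picture shows four bars in one tight row with no visible gaps and the retainer against the last one. The three placed bars sit a few millimetres off the fence bar lengthwise, which is within the tray's clearance.
- **Bystanders:** the vial, loupe, plug gauge and ring tub stand where they were. The screwdriver was not in the last crop; it was never approached.

**What went off plan or disagreed**
- **First bar:** I gripped it 10 mm off its centre and corrected for that when placing it. It also met the tray floor 4–5 mm early, with 22 N at the wrist (limit 120 N). The later bars were corrected.
- **Pushing the row together:** a held bar's finger nudged the earlier bars towards the fence, at up to 6.5 N. No shift of the fence bar was visible.
- **Retainer travel:** I measured about 125 mm of lug travel from where it started, against an expected reading of 131–132 mm. Taking the fence position from the fence bar, the lug started 5–6 mm short of fully open, which would explain the difference. I could not read the joint directly to confirm it.

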